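# Start the punch press from its console

### The arm

A 6-joint arm with a two-finger parallel gripper is mounted at the origin on the work surface. World frame = base frame: x ahead of the robot, y to its left, z up, the work surface at z = 0. Lengths are in mm, angles in rad, forces in N, time in s.
With the tool pointing down it reaches from about 350 to 950 mm from the base axis. Payload 17.4 kg.
Tool frame: the origin (TCP) lies at the very end of the fingers, on their centre line; the grasp point (between the pads) lies 19 mm behind it; z points along the fingers, y is the line along which they close (so a half turn about z gives the same grasp; the last joint's range is limited). The gripper opens to 93 mm and grips with 3 to 60 N. Pads are 15 mm wide; open, the fingers measure 128 mm over their backs; the gripper's body (75 mm by 188 mm) begins 65 mm behind the grasp point.
Start: joints at [-1.334, 0.116, 1.442, -0, 1.584, -0.038], TCP at [183.155, -649.682, 218.646] pointing down, gripper open.
Joint ranges: [-2.83, 2.83], [-0.83, 2.19], [0.07, 2.5], [-1.14, 4.28], [0.01, 3], [-2.97, 2.97]. Speed limits (rad/s): [1.89, 1.89, 2.22, 3.14, 3.14, 3.14].

### API

Orientations are given as [roll, pitch, yaw] about the fixed x, y, z axes, in that order (R = Rz(yaw) Ry(pitch) Rx(roll)).
In Python, from workcell import ctrl gives the robot as it stands.
- The arm moves only by the shell command python3 -m jog 'ROWS' [FORCE]. ROWS is text: rows parted by semicolons, each of 5 numbers parted by spaces: the closure in counts, from 0 (fully open) to 255 (shut), then the shift along the tool's x, y, z in units of 30 mm (1.0 is 30 mm), then the turn about the tool's z in degrees. A call has 1 to 12 rows; each row is the pose to reach, as a shift and turn from the pose commanded when the call began, along the tool's axes at that moment; what a row does not reach only later rows make up. A row lasts 1/12 s, in which the tool goes at most 41.7 mm and 7.16 degrees, less where a joint would pass 70% of its speed; a pose out of reach is approached as far as the arm can. A call with a gripper value outside its range is refused whole. The fingers move at their own pace and stop on an object; FORCE is the grip in N (left out, the last holds). Time passes only in rows, so rows that repeat a pose let the fingers close. It gives the time, the measured TCP pose, the force, the opening and the grip force at its end, in the units of the state.
- ctrl.state(): the state, without advancing time (a new reading comes with each control period).
- ctrl.capture(name): name is "side" or "top" or "wrist"; returns a dict with "frame" (420x560x3 uint8, blue, green, red), "range_z" (420x560 float32, mm along the optical axis (not along the pixel's ray), 0 where there is no reading), "fx", "fy", "cx", "cy" (pixels), "camera_from_world" (4x4, takes a point from world to camera coordinates); the wrist camera has in their place "T_tool_cam" (4x4, takes a point from camera to tool coordinates, whose origin is the TCP and whose axes are the flange's). Camera axes: x right, y down, z forward; pixel columns grow to the right and rows downward; lengths in mm; the calibration is good to about 2 mm. A picture is of the moment at which its call begins: read the wrist's pose just before it.
- ctrl.hand_in(): hands the job in; it is judged then, once.
The state is a dict: "clock": time; "joints": joint angles; "qvel": joint speeds; "effort": joint torques, N m; "ee_pos": TCP position; "ee_rot": TCP orientation; "wrist_force": force on the tool from outside, world axes, zero at the start; "torque": the same for the moment, N m; "opening": opening from 0.0 (shut) to 1.0 (fully open); "grasp_force": force on a finger pad.
Only numpy, scipy, OpenCV 4.12 (cv2) and the standard library are available. Lean on these libraries where they do the work, as an engineer would, in place of code of your own. Each camera call takes 0.05 s, during which the arm holds its last target. There are 200 camera calls.

### The job

Start the punch press from its control console, pressing the three controls in this order: first push down the raised half of the long rocker (the half away from the robot) until the rocker is fully over, then push the square key fully in (it stays in), and last press the round mushroom palm button fully down and finish while still holding it down with the fingers. Only press with the fingers: pick nothing up, and leave the things standing around the console where they are.

Things in the scene. Friction and masses are not known exactly. Their poses are not given: they have to be found in the camera images.
- console: Blue-green control console fixed to the bench: flat-topped box 150 (its x) x 400 (its y) x 60 mm high; origin at the centre of its underside, z up. Its yaw (within 0.3 rad) is that of all controls. On top, three aluminium modules, 100 x 100 x 12 mm, in a row along its y, 125 mm apart, each with one black control in its middle; which control is where changes.
- rocker_pad (a point): Where to press the rocker: on the upper face of its raised half, 26 mm from the pivot to the console's +x. The rocker is a black paddle 76 (console's x) x 44 x 14 mm; pivot along the console's y, 90 mm above the bench. The point moves with it: at the start about 102 mm above the bench, fully over 92 mm. Grey cheeks, 24 mm long, 96 mm high, stand beside the pivot only.
- rocker (a joint): Rocker angle in rad: 0 = far (+x) half fully raised, 0.4 = far half pressed fully down (on). Starts between 0 and 0.08. Takes about 6 N at rocker_pad and stays wherever it is left.
- key_top (a point): Centre of the flat top of the square key: black, 34 x 34 mm, 95 mm above the bench when out, moving straight down; a 50 mm square grey collar around it ends 80 mm above the bench. Moves with the key.
- key (a joint): How far the square key is pushed in, in m: 0 = out, 0.009 = fully in. Takes about 5 N and stays where it is left (no spring).
- palm_top (a point): Centre of the slightly domed top (28 mm flat middle) of the mushroom palm button: black, round, 60 mm across, 107 mm above the bench when up, moving straight down. Moves with the button.
- palm (a joint): How far the palm button is pressed, in m: 0 = up, 0.010 = fully down on its stop. Sprung: about 4 N starts it, 10 N holds it fully down; it comes up when let go.
- punch: Loose steel die punch standing upright, 44 mm wide foot, 70 mm tall, beyond the console; origin at the centre of its underside. Leave alone.
- oil: Loose white plastic oil bottle, 52 mm across, 105 mm tall, standing beyond the console; origin at the centre of its underside. Leave alone.
- wrench: Loose steel spanner 160 mm long lying flat on the bench to one side of the console (+y end); origin in the middle of its underside, its length along its own x. Leave alone.
- tray: Loose grey plastic tray 130 x 170 mm, 35 mm high, holding stamped clear discs, at the -y end of the console; origin at the centre of its underside. Leave alone.

How it is judged (in metres and radians):
On the way, in this order (a step that is already met when the one before it is completed fails the run):
1. the rocker is pushed fully over (far half down) (value of joint rocker above 0.34 rad), for 0.2 s.
2. the square key is pushed fully in (value of joint key above 0.007 m), for 0.2 s.
3. the palm button is held fully down by the fingers (value of joint palm above 0.008 m and contact force between the fingers and palm above 3 N), for 0.3 s.
At the end, for the whole second after the job is handed in: The rocker is over (above 0.34 of 0.40 rad), the key is in (above 7 of 9 mm), the fingers still hold the palm button down (above 8 of 10 mm, with more than 3 N), and punch, bottle, spanner and tray are within 20 mm of where they started (all of step 3 and value of joint rocker above 0.34 rad and value of joint key above 0.007 m and distance of each of punch, oil, wrench, tray from where it was at the start of the episode below 0.02 m); the arm keeps its last pose, push and grip.
It fails at once if the square key is pushed in before the rocker is fully over (value of joint key above 0.003 m and value of joint rocker below 0.34 rad).
It fails at once if the palm button is pressed before rocker and key are both set (value of joint palm above 0.003 m and (value of joint key below 0.007 m or value of joint rocker below 0.34 rad)).
It fails at once if a bystander is lifted, carried, tipped or pushed away (distance of any of punch, oil, wrench, tray from where it was at the start of the episode above 0.02 m or angle between any of punch, oil, wrench, tray's own z axis and vertical above 0.35 rad).
It also fails if it takes over 42 s, if anything falls off the work surface, if the arm or the gripper's body presses on something with over 40 N, if the wrist force passes 120 N, or if a joint passes its speed limit or range.

## Working session

There is one attempt and no reset: what is moved stays moved. The work goes in short steps, Python scripts to look and compute and a shell command to move; the robot and the scene stay as the last step left them, time stands still between calls to the robot, and variables do not carry over. Pictures are saved under pics/ and viewed, at most 10 in all, crops included, and the job is handed in when it is done.

```bash
mkdir -p pics; python3 - <<'E'
from workcell import ctrl
import cv2,numpy as np
s=ctrl.state(); print(s)
for n in("top","side"):
    c=ctrl.capture(n); cv2.imwrite(f"pics/{n}1.png",c["frame"]); np.savez(f"{n}1.npz",**c)
    print(n,c["fx"],c["cx"],c["cy"],c["camera_from_world"].round(3).tolist())
E
```

```text
{'clock': 0.0, 'joints': array([-1.33384034e+00,  1.16473026e-01,  1.44224664e+00, -8.90082302e-06,
        1.58400164e+00, -3.78015275e-02]), 'qvel': array([0.00113069, 0.00014993, 0.00071461, 0.0011236 , 0.00040393,
       0.00048985]), 'effort': array([ 3.66321365e-04, -7.21271181e+01, -6.22604942e+01,  7.79943913e-02,
        2.38801364e-02, -1.23534192e-04]), 'ee_pos': array([ 183.07750781, -649.49039431,  217.92548518]), 'ee_rot': array([-3.14046447e+00, -3.37608589e-05,  2.74757387e-01]), 'wrist_force': array([0.14153415, 0.34330808, 0.25926166]), 'torque': array([-0.06724839, -0.05136905, -0.01993405]), 'grasp_force': 0.0, 'opening': 0.9972070374641658}
top 502.0079027733587 288.08487016309584 206.5378249174715 [[0.008, -1.0, 0.017, -0.848], [-0.997, -0.009, -0.072, 616.603], [0.072, -0.016, -0.997, 1509.344], [0.0, 0.0, 0.0, 1.0]]
side 467.52995776810263 272.21151071647984 206.2549675263959 [[-0.961, -0.275, 0.007, 576.404], [-0.223, 0.762, -0.607, 156.57], [0.162, -0.585, -0.794, 1062.549], [0.0, 0.0, 0.0, 1.0]]
```

View pics/top1.png

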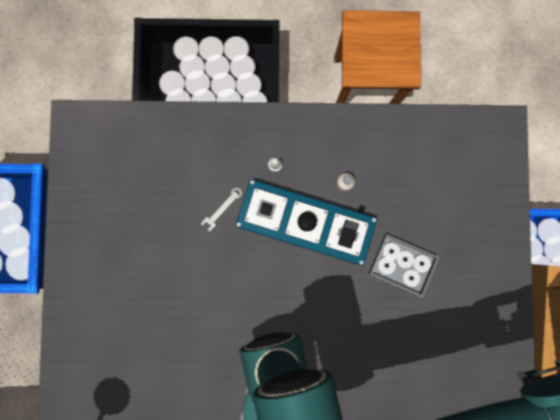

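The top view shows the key near pixel (267,209), the palm button near (308,221) and the rocker near (349,233). The punch, oil bottle, spanner and tray are all clear of the console top. I'll enlarge it next.

```bash
cat > h.py <<'E'
import numpy as np
def ray(n,u,v,z):
    c=np.load(f"{n}1.npz"); T=c["camera_from_world"]; R=T[:3,:3];o=-R.T@T[:3,3]
    d=R.T@np.array([(u-c["cx"])/c["fx"],(v-c["cy"])/c["fy"],1]); return o+d*(z-o[2])/d[2]
E
python3 - <<'E'
import cv2,numpy as np
from h import ray
a=cv2.imread("pics/top1.png")[165:275,225:385]; cv2.imwrite("pics/top1c.png",cv2.resize(a,None,fx=5,fy=5,interpolation=cv2.INTER_CUBIC))
c=np.load("top1.npz");T=c["camera_from_world"];rz=c["range_z"]
for n,u,v,z in(("key",267,209,95),("palm",308,221,107),("rocker",349,233,90)):
    z0=rz[v,u]; p=np.linalg.inv(T)@[(u-c["cx"])/c["fx"]*z0,(v-c["cy"])/c["fy"]*z0,z0,1]
    print(n,ray("top",u,v,z).round(1),p[:3].round(1))
E
```

```text
key [603.6  66.7  95. ] [603.8  66.8  92.6]
palm [569.2 -51.9 107. ] [569.1 -51.7 110. ]
rocker [ 536.  -172.5   90. ] [ 536.  -172.1   92.5]
```

View pics/top1c.png

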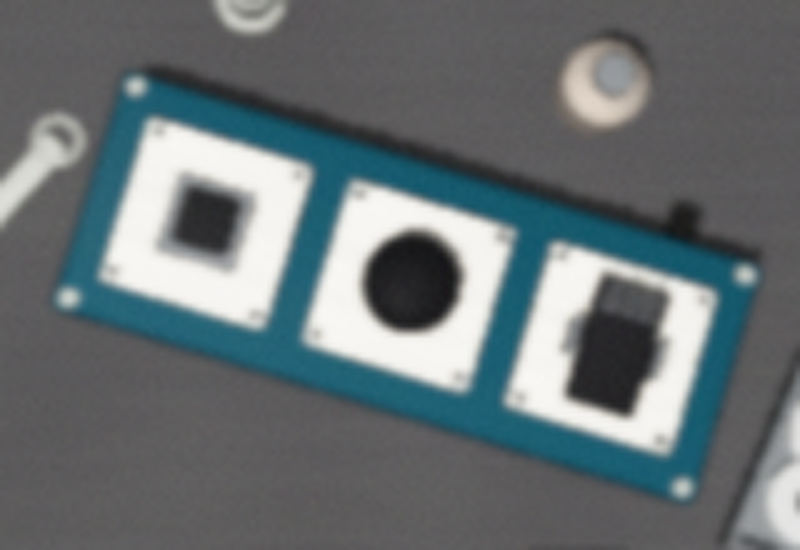

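The enlarged crop shows the corner screws at (135,86), (68,298), (745,275) and (682,488). The key is at (208,221), the palm button at (412,280) and the rocker at about (618,345). The rocker's raised far end is the upper part, near (636,290).

```bash
python3 - <<'E'
import numpy as np
from h import ray
r=lambda x,y,z: ray("top",225+(x-2)/5,165+(y-2)/5,z)
a,b,c,d=[r(*p,60) for p in((135,86),(68,298),(745,275),(682,488))]
for p,q in((c,a),(d,b)): print(np.arctan2(-(a-c)[0],(a-c)[1]) if p is c else np.arctan2(-(b-d)[0],(b-d)[1]),np.linalg.norm(p-q))
yaw=np.arctan2(-(a-c+b-d)[0],(a-c+b-d)[1]); C=(a+b+c+d)/4; print("yaw",yaw,C)
ex=np.array([np.cos(yaw),np.sin(yaw),0]);ey=np.array([-ex[1],ex[0],0])
print("from console",[(C+k*125*ey)[:2].round(1) for k in(1,0,-1)], "pad",(C-125*ey+26*ex)[:2].round(1))
print("direct",r(208,221,95)[:2],r(412,280,107)[:2],r(618,345,90)[:2],"padimg",r(630,313,100)[:2])
E
```

```text
-0.29237116089474097 380.6393812514572
-0.29156474690952444 380.5847079281538
yaw -0.29196798286163067 [568.66926579 -48.87421595  60.        ]
from console [array([604.6,  70.8]), array([568.7, -48.9]), array([ 532.7, -168.6])] pad [ 557.6 -176.1]
direct [604.15239808  69.01814732] [570.35377839 -49.02550875] [ 534.28301536 -170.14625126] padimg [ 552.63847903 -175.75398352]
```

```bash
cat >> h.py <<'E'
def go(x,y,z,yaw=-0.292):
    from workcell import ctrl
    from scipy.spatial.transform import Rotation as Ro
    s=ctrl.state(); p=s["ee_pos"]; R=Ro.from_euler("xyz",s["ee_rot"]).as_matrix()
    print("t",round(s["clock"],2),"at",p.round(1),"yaw",s["ee_rot"][2].round(3),"F",s["wrist_force"].round(1),"shift",(R.T@(np.array([x,y,z])-p)/30).round(3),"turn",np.degrees(s["ee_rot"][2]-yaw).round(2))
E
python3 -c "
from h import go; go(559,-176.5,218)"
python3 -m jog '255 8.15 -5.9 0 16; 255 16.3 -11.8 0 32.5;255 16.3 -11.8 0 32.5;255 16.3 -11.8 0 32.5;255 16.3 -11.8 0 32.5;255 16.3 -11.8 0 32.5;255 16.3 -11.8 0 32.5;255 16.3 -11.8 0 32.5;255 16.3 -11.8 0 32.5;255 16.3 -11.8 0 32.5;255 16.3 -11.8 0 32.5;255 16.3 -11.8 0 32.5' 40
python3 -c "
from h import go; go(559,-176.5,150)"
```

```text
t 0.1 at [ 183.1 -649.5  218. ] yaw 0.275 F [-0.6  0.4 -0.7] shift [ 1.6338e+01 -1.1775e+01  1.2000e-02] turn 32.48
clock: 1.1
ee_pos: [493.7, -256.3, 218.6]
ee_rot: [3.142, -0.0, -0.292]
wrist_force: [0.4, -1.3, 1.0]
opening: 0.187
grasp_force: 0.0
t 1.1 at [ 493.7 -256.3  218.6] yaw -0.292 F [ 0.4 -1.3  1. ] shift [ 1.318 -3.173  2.286] turn -0.03
```

```bash
python3 -m jog '255 0.4 -1 0.5 0;255 0.9 -2.2 1.2 0;255 1.2 -3.0 2 0;255 1.2 -3.0 2 0;255 1.2 -3.0 2 0;255 1.2 -3.0 2 0;255 1.2 -3.0 2 0'
python3 - <<'E'
from h import go
from workcell import ctrl
import cv2,numpy as np
go(559,-176.5,110)
for n in("wrist","side"):
    c=ctrl.capture(n); cv2.imwrite(f"pics/{n}2.png",c["frame"]); np.savez(f"{n}2.npz",**c)
a=cv2.imread("pics/wrist2.png"); b=cv2.imread("pics/side2.png")[100:310,150:430]
cv2.imwrite("pics/b2.png",np.vstack([cv2.resize(a,(400,300)),cv2.resize(b,(400,300))]))
E
```

```text
clock: 1.68
ee_pos: [553.3, -183.3, 159.7]
ee_rot: [3.141, -0.001, -0.293]
wrist_force: [-0.5, -0.4, -0.4]
opening: 0.004
grasp_force: 0.0
t 1.68 at [ 553.3 -183.3  159.7] yaw -0.293 F [-0.5 -0.4 -0.4] shift [ 0.116 -0.273  1.658] turn -0.08
```

View pics/b2.png

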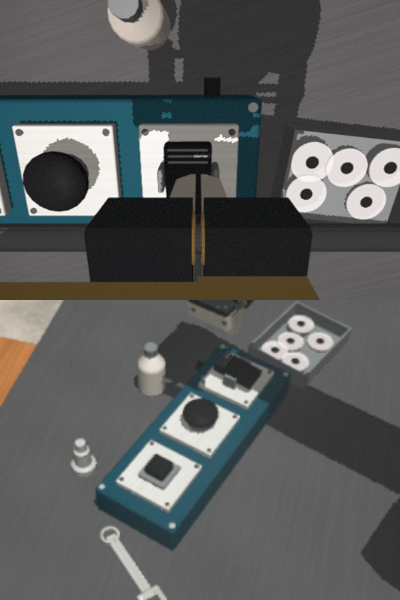

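The wrist view has the closed fingers at column 197, just right of the rocker paddle (centre about column 188). That matches the 8 mm sideways correction already computed. The side view shows nothing near the fingers, so I'll go down on the pad.

```bash
python3 -m jog '255 0.13 -0.27 0 0;255 0.13 -0.27 0.6 0;255 0.13 -0.27 1.2 0;255 0.13 -0.27 1.6 0;255 0.13 -0.27 1.6 0;255 0.13 -0.27 1.6 0'
python3 -c "
from h import go; go(559.5,-176.5,96)"
```

```text
clock: 2.28
ee_pos: [559.4, -175.8, 110.7]
ee_rot: [-3.142, 0.001, -0.293]
wrist_force: [-0.0, 0.1, -0.2]
opening: 0.006
grasp_force: 0.0
t 2.28 at [ 559.4 -175.8  110.7] yaw -0.293 F [-0.   0.1 -0.2] shift [0.011 0.022 0.489] turn -0.04
```

```bash
python3 -m jog '255 0 0 0.15 0;255 0 0 0.3 0;255 0 0 0.4 0;255 0 0 0.5 0;255 0 0 0.5 0'
python3 -m jog '255 0 0 0.05 0;255 0 0 0.1 0;255 0 0 0.1 0;255 0 0 0.1 0'
```

```text
clock: 2.7
ee_pos: [560.3, -176.1, 96.4]
ee_rot: [3.142, -0.003, -0.293]
wrist_force: [1.8, -0.6, 2.8]
opening: 0.009
grasp_force: 1.4
clock: 3.03
ee_pos: [560.6, -176.1, 94.0]
ee_rot: [3.142, -0.004, -0.292]
wrist_force: [5.4, -0.7, 6.6]
opening: 0.008
grasp_force: 3.5
```

```bash
python3 -m jog '255 0 0 0.05 0;255 0 0 0.1 0;255 0 0 0.1 0;255 0 0 0.1 0'; python3 -m jog '255 0 0 0.05 0;255 0 0 0.1 0;255 0 0 0.1 0;255 0 0 0.1 0'
```

```text
clock: 3.37
ee_pos: [561.0, -176.3, 92.6]
ee_rot: [3.141, -0.005, -0.292]
wrist_force: [1.4, -0.3, 20.9]
opening: 0.009
grasp_force: 10.2
clock: 3.7
ee_pos: [561.2, -176.3, 92.1]
ee_rot: [3.141, -0.006, -0.292]
wrist_force: [-9.9, 3.8, 44.6]
opening: 0.005
grasp_force: 20.7
```

The force rose from 7 to 45 N with almost no travel, so the rocker is on its stop. Next I'll lift and move over to the key.

```bash
python3 -m jog '255 0 0 -1 0;255 0 0 -2.3 0;255 -0.1 -1 -2.3 0;255 -0.3 -2.3 -2.3 0;255 -0.5 -3.6 -2.3 0;255 -0.6 -4.9 -2.3 0;255 -0.8 -6.2 -2.3 0;255 -0.9 -7.4 -2.3 0;255 -1 -8.27 -2.3 0;255 -1 -8.27 -2.3 0;255 -1 -8.27 -2.3 0;255 -1 -8.27 -2.3 0'
python3 - <<'E'
from h import go
from workcell import ctrl
import cv2,numpy as np
go(604.4,70,100)
for n in("wrist","top"):
    c=ctrl.capture(n); cv2.imwrite(f"pics/{n}3.png",c["frame"])
a=cv2.imread("pics/wrist3.png"); b=cv2.imread("pics/top3.png")[195:275,295:385]
cv2.imwrite("pics/b3.png",np.hstack([cv2.resize(a,(400,300)),cv2.resize(b,(337,300))]))
E
```

```text
clock: 4.7
ee_pos: [602.1, 70.1, 155.5]
ee_rot: [3.141, 0.0, -0.292]
wrist_force: [-0.3, -0.1, -0.4]
opening: 0.005
grasp_force: 0.0
t 4.7 at [602.1  70.1 155.5] yaw -0.292 F [-0.3 -0.1 -0.4] shift [ 0.074 -0.018  1.852] turn -0.01
```

View pics/b3.png

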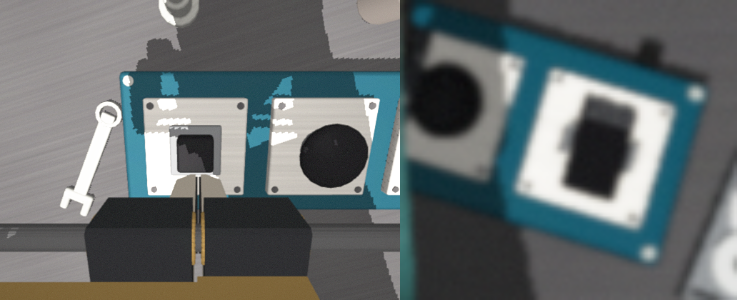

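The fingers are centred on the key (column 195), and the rocker's far half no longer catches the light. Before pressing the key, I'll check the rocker tilt with the depth image.

```bash
python3 - <<'E'
from workcell import ctrl
import numpy as np
for nm in ("old","new"):
    c=np.load("top1.npz") if nm=="old" else ctrl.capture("top")
    T=c["camera_from_world"]; ex=np.array([.9577,-.2879,0]);C=np.array([533.5,-169.4,92])
    for d in(-24,24):
        q=T@np.r_[C+d*ex,1]; u=int(round(c["fx"]*q[0]/q[2]+c["cx"]));v=int(round(c["fy"]*q[1]/q[2]+c["cy"]))
        z0=np.median(c["range_z"][v-1:v+2,u-1:u+2]); p=np.linalg.inv(T)@[(u-c["cx"])/c["fx"]*z0,(v-c["cy"])/c["fy"]*z0,z0,1]
        print(nm,d,p[:3].round(1))
E
```

```text
old -24 [ 509.8 -162.8   97.1]
old 24 [ 556.  -173.8  101.6]
new -24 [ 509.8 -161.8  104.3]
new 24 [ 556.3 -175.    93.2]
```

```bash
python3 -m jog '255 0.07 0 0.8 0;255 0.07 0 1.6 0;255 0.07 0 1.9 0;255 0.07 0 1.9 0;255 0.07 0 1.9 0'
```

```text
clock: 5.27
ee_pos: [604.3, 69.4, 99.2]
ee_rot: [3.142, 0.0, -0.293]
wrist_force: [0.1, -0.1, 1.1]
opening: 0.004
grasp_force: 0.0
```

The near half is now 11 mm higher than the far half, so the rocker is fully over. Now I'll press the key.

```bash
python3 -m jog '255 0 0 0.12 0;255 0 0 0.24 0;255 0 0 0.36 0;255 0 0 0.45 0;255 0 0 0.45 0';python3 -m jog '255 0 0 0.05 0;255 0 0 0.1 0;255 0 0 0.1 0;255 0 0 0.1 0'
```

```text
clock: 5.68
ee_pos: [604.9, 69.8, 86.1]
ee_rot: [-3.141, -0.002, -0.292]
wrist_force: [2.3, -1.0, 5.8]
opening: 0.005
grasp_force: 2.8
clock: 6.02
ee_pos: [605.2, 69.8, 85.7]
ee_rot: [-3.141, -0.003, -0.292]
wrist_force: [-10.4, -2.0, 30.9]
opening: 0.006
grasp_force: 15.6
```

The key has bottomed at 85.7 mm with 31 N, where 86 mm was expected. Now the palm button.

```bash
python3 -m jog '255 0 0 -1 0;255 0 0 -2 0;255 0 1 -2 0;255 0 2.3 -2 0;255 0 3.5 -2 0;255 0 4.13 -2 0;255 0 4.13 -2 0;255 0 4.13 -2 0;255 0 4.13 -2 0'
python3 - <<'E'
from h import go
from workcell import ctrl
import cv2,numpy as np
go(569.5,-49,110)
a=ctrl.capture("wrist")["frame"]; cv2.imwrite("pics/w4.png",a)
E
```

```text
clock: 6.77
ee_pos: [568.6, -48.3, 142.0]
ee_rot: [-3.141, 0.0, -0.292]
wrist_force: [-0.4, -0.5, -0.7]
opening: 0.002
grasp_force: 0.0
t 6.77 at [568.6 -48.3 142. ] yaw -0.292 F [-0.4 -0.5 -0.7] shift [0.036 0.013 1.068] turn -0.03
```

View pics/w4.png

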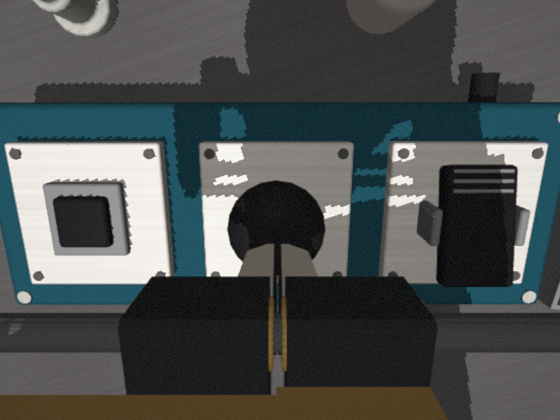

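The key is sunk in its collar at (82,222), the rocker is over at (478,225), and the fingers are centred on the palm button at column 277. Pressing down.

```bash
python3 -m jog '255 0.03 0 0.5 0;255 0.03 0 1 0;255 0.03 0 1.15 0;255 0.03 0 1.3 0;255 0.03 0 1.4 0;255 0.03 0 1.5 0;255 0.03 0 1.5 0;255 0.03 0 1.5 0';python3 -m jog '255 0 0 0.05 0;255 0 0 0.1 0;255 0 0 0.1 0;255 0 0 0.1 0;255 0 0 0.1 0'
```

```text
clock: 7.48
ee_pos: [569.5, -48.2, 98.3]
ee_rot: [-3.141, 0.0, -0.292]
wrist_force: [-7.1, 3.1, 8.8]
opening: 0.008
grasp_force: 4.4
clock: 7.9
ee_pos: [569.8, -48.3, 97.1]
ee_rot: [-3.141, -0.001, -0.292]
wrist_force: [-12.6, 3.8, 23.9]
opening: 0.005
grasp_force: 12.0
```

```bash
python3 -m jog '255 0 0 0 0;255 0 0 0 0;255 0 0 0 0;255 0 0 0 0;255 0 0 0 0;255 0 0 0 0'; python3 -c "
from workcell import ctrl; print(ctrl.hand_in())"
```

```text
clock: 8.4
ee_pos: [569.8, -48.3, 97.1]
ee_rot: [-3.141, -0.001, -0.292]
wrist_force: [-12.9, 4.0, 24.7]
opening: 0.004
grasp_force: 12.0
the job is handed in; nothing more can be done
None
```

I pushed the rocker fully over, then the key fully in, then pressed the palm button to its stop and handed in at 8.4 s still holding it at about 25 N, never going near the loose items; no verdict came back.

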